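# Pack the specimen transport tray

### The job

Pack the transport tray for the courier: stand the closed pot, the closed vial and the square bottle upright, each in the well made for it, and draw the bottom slide mailer out of the dispenser and lay it flat on its long rest in the tray. Leave the open, uncapped pot and vial standing where they are.

Things in the scene. Friction and masses are not known exactly. Their poses are not given: they have to be found in the camera images.
- pot_center (a point): Closed specimen pot: upright white plastic cylinder, diameter 46 mm, 70 mm high including its ribbed screw cap (top 14 mm, diameter 42). Stands loose on the bench; about 90 g. Point: its centre, 35 mm above its underside, z up.
- vial_center (a point): Closed vial: upright amber cylinder, diameter 28 mm, 64 mm high including its white screw cap (top 14 mm, diameter 24). Loose; about 50 g. Point: its centre, 32 mm above its underside, z up.
- bottle_center (a point): Square bottle: white, 38 x 38 mm in plan, square body 52 mm high, round neck and cap (diameter 30) above it, 70 mm high in all. Loose; about 90 g. Point: 35 mm above its underside on its axis; x and y square to its faces, z up.
- mailer_center (a point): Flat blue slide mailer 90 x 36 x 12 mm (x, y, z), 45 g, bottom of three in a fixed open-topped clear dispenser (100 x 48, 54 mm high). Lies 14 mm above the bench; its front 38 mm stick out of the front slot, free at both sides. Slides straight out along its own -x (52 mm frees it); those above drop. Point: its centre, 6 mm above its underside; -x points out of the dispenser, z up.
- open_pot_center (a point): Open pot, a look-alike that stays: upright white plastic cup without a cap, diameter 46 mm, 58 mm high, hollow seen from above. Loose. Point: its centre, 29 mm above its underside, z up.
- open_vial_center (a point): Open vial, a look-alike that stays: upright amber tube without a cap, diameter 28 mm, 54 mm high, hollow seen from above. Loose. Point: its centre, 27 mm above its underside, z up.
- pot_well_floor (a point): The pot's place: large round well, diameter 62 mm, in one of three grey blocks (74 mm square, 80 mm apart, tops 18 mm above the bench, any order) in a row in a fixed aluminium tray (200 x 270 mm, rim 10 mm high). 10 mm deep. Point: centre of the well's floor, 8 mm above the bench; y along the row of blocks, x away from the mailer rest, z up.
- vial_well_floor (a point): The vial's place: the small round well, diameter 44 mm, in another of the grey blocks. 10 mm deep. Point: centre of the well's floor, 8 mm above the bench; y along the row of blocks, x away from the mailer rest, z up.
- bottle_well_floor (a point): The square bottle's place: the square well, 56 x 56 mm, in another of the grey blocks. 10 mm deep. Point: centre of the well's floor, 8 mm above the bench; y along the row of blocks, x away from the mailer rest, z up.
- mailer_rest (a point): The mailer's place: a long raised grey bar, 26 mm wide, along the tray side opposite the blocks, 105 mm from their row. End lips 6 mm high, 104 mm apart inside. The mailer lies flat on it, lengthwise between the lips, either end first, overhanging 5 mm at each side. Point: centre of its top, 18 mm above the bench; y along the bar, x towards the blocks, z up.
Mind the look-alikes: they are no part of the job. Leave any yellow look-alike of the part that bears open_vial_center alone. What is shaped like the part that bears open_pot_center but pink is not meant.

How it is judged (in metres and radians):
At the end, for the whole second after the job is handed in: Pot, vial and bottle stand upright (0.08 rad) on the floors of their own wells (12 mm sideways, bottle 14; 4 mm in height); the mailer lies flat on the rest (12 mm across, 15 mm along, 0.2 rad); all at rest; open pot and open vial upright within 30 mm of their start (horizontal distance between pot_center and pot_well_floor below 0.012 m and z of pot_center in the frame of pot_well_floor between 0.031 and 0.039 m and angle between each of pot_center, vial_center, bottle_center, mailer_center's own z axis and vertical below 0.08 rad and linear speed of each of pot, vial, bottle, mailer below 0.02 m/s and horizontal distance between vial_center and vial_well_floor below 0.012 m and z of vial_center in the frame of vial_well_floor between 0.028 and 0.036 m and horizontal distance between bottle_center and bottle_well_floor below 0.014 m and z of bottle_center in the frame of bottle_well_floor between 0.031 and 0.039 m and x of mailer_center in the frame of mailer_rest between -0.012 and 0.012 m and y of mailer_center in the frame of mailer_rest between -0.015 and 0.015 m and z of mailer_center in the frame of mailer_rest between 0.003 and 0.01 m and angle between the x axis of mailer_center and the y axis of mailer_rest, either way round below 0.2 rad and distance of each of open_pot_center, open_vial_center from where it was at the start of the episode below 0.03 m and angle between each of open_pot_center, open_vial_center's own z axis and vertical below 0.1 rad); the robot touches nothing.
It fails at once if the open pot is moved by more than 30 mm or knocked over (distance of open_pot_center from where it was at the start of the episode above 0.03 m or angle between open_pot_center's own z axis and vertical above 0.5 rad).
It fails at once if the open vial is moved by more than 30 mm or knocked over (distance of open_vial_center from where it was at the start of the episode above 0.03 m or angle between open_vial_center's own z axis and vertical above 0.5 rad).
It also fails if it takes over 120 s, if anything falls off the work surface, if the arm or the gripper's body presses on something with over 40 N, if the wrist force passes 120 N, or if a joint passes its speed limit or range.

### The arm

A 7-joint arm with a two-finger parallel gripper is mounted at the origin on the work surface. World frame = base frame: x ahead of the robot, y to its left, z up, the work surface at z = 0. Lengths are in m, angles in degrees, forces in N, time in s.
With the tool pointing down it reaches from about 0.425 to 0.875 m from the base axis. Payload 4.7 kg.
Tool frame: the origin (TCP) lies at the very end of the fingers, on their centre line; the grasp point (between the pads) lies 19 mm behind it (pinch_z is the distance from the TCP to the grasp point, in m); z points along the fingers, y is the direction in which the jaws open and shut (so a half turn about z gives the same grasp; the last joint's range is limited). The gripper opens to 87 mm and grips with 3 to 60 N. Pads are 19 mm wide; open, the fingers measure 117 mm over their backs; the gripper's body (75 mm by 190 mm) begins 51 mm behind the grasp point.
Start: joints at [73.803, 18.392, -4.016, 83.108, 1.295, 78.541, -3.26], TCP at [0.19, -0.622, 0.223] pointing down, gripper open.
Joint ranges: [-163.93, 163.93], [-17.29, 119.83], [-79.2, 71.16], [3.27, 140.29], [-89.18, 269.18], [5.43, 117.66], [-154.24, 154.24]. Speed limits (degrees/s): [147.25, 147.25, 180, 180, 180, 180, 180].

### API

Orientations are given as [roll, pitch, yaw] about the fixed x, y, z axes, in that order (R = Rz(yaw) Ry(pitch) Rx(roll)).
In Python, from cell import get_obs, read_camera, camera_params, sign_off, pinch_z gives the robot as it stands.
- The arm moves only by the shell command python3 -m handwheel 'ROWS' [FORCE]. ROWS is JSON, a list of rows, each a list of 5 numbers: the finger opening in m, from 0 to 0.087, then the shift along the tool's x, y, z in m, then the turn about the tool's z in rad. In form: [[jaw, tx, ty, tz, twist], ...]. A call has 1 to 20 rows; each row is the pose to reach, as a shift and turn from the pose commanded when the call began, along the tool's axes at that moment; what a row does not reach only later rows make up. A row lasts 1/10 s, in which the tool goes at most 50 mm and 8.59 degrees, less where a joint would pass 70% of its speed; a pose out of reach is approached as far as the arm can. A call with a gripper value outside its range is refused whole. The fingers move at their own pace and stop on an object; FORCE is the grip in N (left out, the last holds). Time passes only in rows, so rows that repeat a pose let the fingers close. It gives the time, the measured TCP pose, the force and the opening at its end, in the units of the state.
- get_obs(): the state, without advancing time (a new reading comes with each control period).
- read_camera(name): name is "side" or "top" or "wrist"; returns the picture (384x512x3 uint8, blue, green, red); there is no depth.
- camera_params(name): a dict with "camera_matrix" (3x3 intrinsics, pixels), "k1" (the pictures are not rectified: a ray, as slopes to the right and down, at radius r is drawn at 1 + k1 r^2 times it, then the intrinsics apply), "R" (3x3) and "t" (3): a world point X has camera coordinates R X + t. Camera axes: x right, y down, z forward; pixel columns grow to the right and rows downward; lengths in m; the calibration is good to about 2 mm. A picture is of the moment at which its call begins: read the wrist's pose just before it. camera_params takes no time and is no camera call; for the wrist camera it gives the pose at the moment of the call.
- sign_off(): hands the job in, once; it reports no verdict.
The state is a dict: "time_s": time; "qpos": joint angles; "joint_velocities": joint speeds; "effort": joint torques, N m; "tool_pos": TCP position; "tool_rot": TCP orientation; "force": force on the tool from outside, world axes, zero at the start; "wrist_torque": the same for the moment, N m; "grip_width": finger opening in m.
Only numpy, scipy, OpenCV 4.12 (cv2) and the standard library are available. Lean on these libraries where they do the work, as an engineer would, in place of code of your own. Each camera call takes 0.05 s, during which the arm holds its last target.

## Working session

There is one attempt and no reset: what is moved stays moved. The work goes in short steps, Python scripts to look and compute and a shell command to move; the robot and the scene stay as the last step left them, time stands still between calls to the robot, and variables do not carry over. Pictures are saved under pics/ and viewed, and the job is handed in when it is done.

```bash
ls; mkdir -p pics
python3 - <<'E'
from cell import *
import cv2
o=get_obs();print(o);print(pinch_z)
for n in("top","side","wrist"):
    p=camera_params(n);print(n,p)
    cv2.imwrite(f"pics/{n}0.png",read_camera(n))
E
```

```text
pics
{'time_s': 0.0, 'qpos': array([73.80414862, 18.44076407, -4.01556135, 83.17419521,  1.29528467,
       78.53972619, -3.26038296]), 'joint_velocities': array([ 0.01898846,  0.01765024,  0.0006858 ,  0.02478967, -0.01310587,
       -0.1345645 ,  0.08869632]), 'effort': array([-4.22207868e-04, -4.91284204e+01, -4.04277295e-01, -3.12526238e+01,
       -6.41124928e-02,  4.37833916e-02,  1.97041340e-04]), 'tool_pos': array([ 0.1898735 , -0.62108198,  0.22144838]), 'tool_rot': array([-1.79890571e+02,  5.91160946e-03,  1.70052933e+01]), 'force': array([0.01968801, 0.25005914, 0.85402813]), 'wrist_torque': array([-0.05932269, -0.00960419,  0.05250042]), 'grip_width': 0.08661065916076986}
0.0187
top {'camera_matrix': array([[493.00955788,   0.        , 260.16560619],
       [  0.        , 493.00955788, 191.12302027],
       [  0.        ,   0.        ,   1.        ]]), 'k1': -0.1710504244474435, 'R': array([[-0.00846551, -0.99988669,  0.01244789],
       [-0.99345263,  0.00699143, -0.11403065],
       [ 0.1139307 , -0.01333172, -0.99339925]]), 't': array([-0.00820792,  0.5464134 ,  1.06326817])}
side {'camera_matrix': array([[372.17223263,   0.        , 255.23738276],
       [  0.        , 372.17223263, 195.07644467],
       [  0.        ,   0.        ,   1.        ]]), 'k1': -0.07599750685108267, 'R': array([[ 0.81771718, -0.57548362,  0.01253869],
       [-0.36763335, -0.53889181, -0.75791908],
       [ 0.44292702,  0.61515381, -0.65222806]]), 't': array([-0.446638  ,  0.22828378,  0.64608125])}
wrist {'camera_matrix': array([[297.34719754,   0.        , 255.26311109],
       [  0.        , 297.34719754, 192.95467137],
       [  0.        ,   0.        ,   1.        ]]), 'k1': -0.0024928732291145013, 'R': array([[ 0.29307824, -0.95608633, -0.00201935],
       [-0.91623131, -0.28146332,  0.28512906],
       [-0.27317637, -0.08171493, -0.95848701]]), 't': array([-0.64975499, -0.03632785,  0.39057248])}
```

View pics/top0.png

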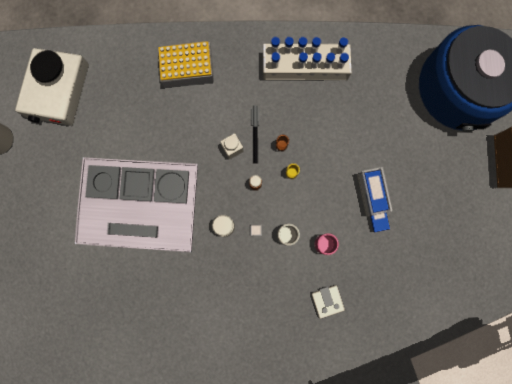

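View pics/side0.png

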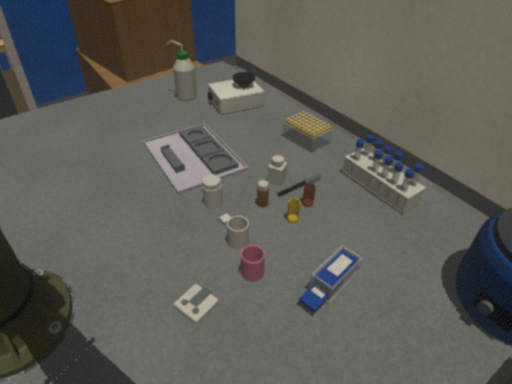

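View pics/wrist0.png

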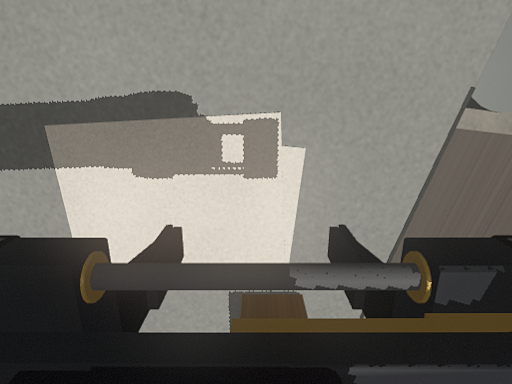

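The top view shows the tray at left, with wells at about vial (103,182), square (138,184) and pot (172,186), and the rest at (133,231). The closed pot is at (223,226), the closed vial at (255,182), the bottle at (232,146), the open pot at (289,235), the open vial at (282,143) and the mailer dispenser at (376,200). I'll zoom in and measure.

```bash
cat > h.py <<'E'
import numpy as np, cv2
from cell import *
def ray(name,px,P=None):
    p=P or camera_params(name); R=p["R"];t=p["t"]
    u=cv2.undistortPoints(np.array(px,float).reshape(-1,1,2),p["camera_matrix"],np.array([p["k1"],0,0,0.]))[:,0]
    d=np.c_[u,np.ones(len(u))]@R
    return -R.T@t,d
def onz(name,px,z,P=None):
    c,d=ray(name,px,P); z=np.broadcast_to(z,len(d)); return c+d*((z-c[2])/d[:,2])[:,None]
def proj(name,X,P=None):
    p=P or camera_params(name)
    r,_=cv2.Rodrigues(p["R"])
    return cv2.projectPoints(np.array(X,float).reshape(-1,1,3),r,p["t"],p["camera_matrix"],np.array([p["k1"],0,0,0.]))[0][:,0]
def zoom(img,x,y,w,h,f,fn):
    cv2.imwrite(fn,cv2.resize(img[y:y+h,x:x+w],None,fx=f,fy=f,interpolation=cv2.INTER_CUBIC))
E
python3 - <<'E'
from h import *
for n in("top","side"):
    p=camera_params(n);print(n,-p["R"].T@p["t"])
t=cv2.imread("pics/top0.png")
zoom(t,70,150,140,110,5,"pics/z1.png")
zoom(t,200,125,150,140,4,"pics/z2.png")
zoom(t,345,155,60,85,6,"pics/z3.png")
pts=dict(vw=[(103,182),.018],bw=[(138,184),.018],pw=[(172,186),.018],rest=[(133,231),.018],pot=[(223,226),.07],vial=[(255,182),.064],bot=[(232,144),.07],op=[(289,235),.058],ov=[(282,143),.054],mail=[(380,222),.026])
for k,(px,z) in pts.items(): 
    X=onz("top",[px],z)[0]; print(k,X.round(3),np.hypot(*X[:2]).round(3))
E
```

```text
top [0.42162745 0.00214798 1.11865984]
side [ 0.16298145 -0.53145194  0.60001321]
vw [0.571 0.346 0.018] 0.668
bw [0.566 0.264 0.018] 0.625
pw [0.561 0.186 0.018] 0.591
rest [0.46  0.274 0.018] 0.535
pot [0.468 0.068 0.07 ] 0.473
vial [ 0.562 -0.001  0.064] 0.562
bot [0.645 0.048 0.07 ] 0.647
op [ 0.448 -0.073  0.058] 0.454
ov [ 0.65  -0.061  0.054] 0.653
mail [ 0.475 -0.281  0.026] 0.552
```

View pics/z1.png

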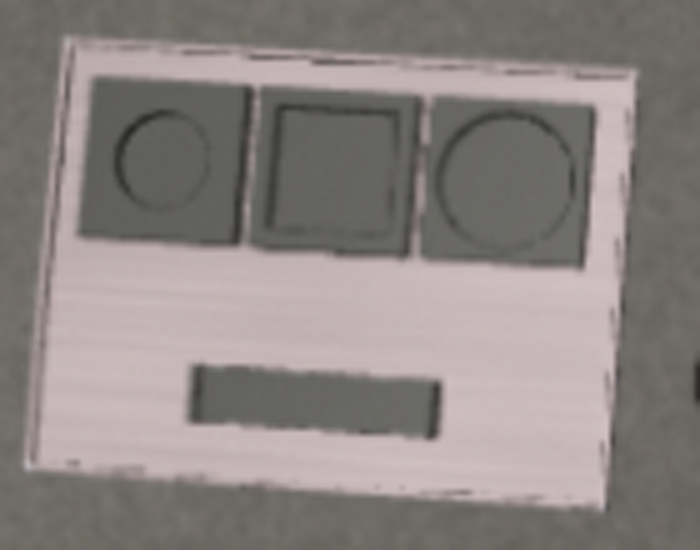

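View pics/z2.png

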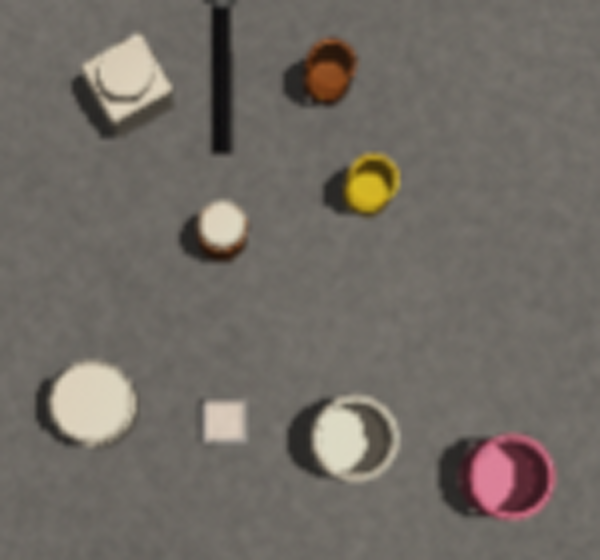

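View pics/z3.png

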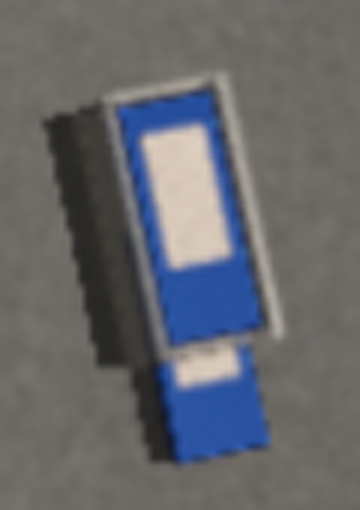

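```bash
cat > m.py <<'E'
from h import *
t=cv2.imread("pics/top0.png")
z=lambda x0,y0,f,l:[(x0+(a+.5)/f-.5,y0+(b+.5)/f-.5) for a,b in l]
for n,l in dict(vb=[(95,77),(252,88),(238,243),(78,237)],bb=[(260,88),(421,97),(408,255),(250,247)],pb=[(432,95),(595,105),(584,268),(421,260)],rest=[(192,365),(441,380),(437,437),(188,423)],sqw=[(277,105),(400,111),(391,238),(268,230)]).items():
    X=onz("top",z(70,150,5,l),.018); e=np.roll(X,-1,0)-X
    print(n,X.mean(0).round(4),np.linalg.norm(e,axis=1).round(3),np.degrees(np.arctan2(e[:,1],e[:,0])).round(1))
for n,c in dict(vw=[(163,160)],pw=[(506,181)]).items(): print(n,onz("top",z(70,150,5,c),.018).round(4))
hsv=cv2.cvtColor(t,cv2.COLOR_BGR2HSV)
def blob(name,x,y,w,h,lo,hi,zz):
    m=cv2.inRange(hsv[y:y+h,x:x+w],lo,hi)
    c=max(cv2.findContours(m,0,1)[0],key=cv2.contourArea)
    (cx,cy),r=cv2.minEnclosingCircle(c); a=cv2.minAreaRect(c)
    X=onz("top",[(cx+x,cy+y)],zz)[0]; e=onz("top",[(cx+x+r,cy+y)],zz)[0]
    print(name,(round(cx+x,1),round(cy+y,1)),round(r,1),X.round(4),"diam",round(2*np.linalg.norm(e-X),4),a[2])
W=((0,0,150),(40,75,255))
blob("pot",208,210,32,32,*W,.07)
blob("vial",245,172,22,24,*W,.064)
blob("bot",218,130,28,32,*W,.052)
blob("openpot",274,220,32,32,*W,.058)
blob("openvial",272,132,20,24,(3,120,40),(16,255,255),.054)
# bottle square corners, z .052 ; mailer corners z .026 ; dispenser .054
for n,l,f,o,zz in (("bot",[(83,74),(140,37),(172,85),(116,122)],4,(200,125),.052),("mail",[(252,345),(269,443),(180,462),(164,362)],6,(345,155),.026),("disp",[(107,100),(225,76),(283,335),(160,352)],6,(345,155),.054)):
    X=onz("top",z(*o,f,l),zz); e=np.roll(X,-1,0)-X
    print(n,X.mean(0).round(4),np.linalg.norm(e,axis=1).round(3),np.degrees(np.arctan2(e[:,1],e[:,0])).round(1)); print(X.round(3).tolist())
X=onz("top",z(200,125,4,[(125,73)]),.07);print("botcap",X)
E
python3 m.py
```

```text
vb [0.5719 0.3471 0.018 ] [0.075 0.071 0.076 0.074] [-94.6 176.3  87.6  -4.3]
bb [0.5664 0.2679 0.018 ] [0.075 0.072 0.073 0.073] [-93.8 176.3  86.8  -2.2]
pb [0.5611 0.1883 0.018 ] [0.075 0.074 0.074 0.075] [-94.  176.6  86.9  -2.9]
rest [0.4622 0.2756 0.018 ] [0.115 0.026 0.115 0.026] [-93.5 176.5  86.9  -3. ]
sqw [0.5667 0.2682 0.018 ] [0.057 0.058 0.057 0.057] [-93.3 177.   86.   -2.8]
vw [[0.5723 0.3482 0.018 ]]
pw [[0.5614 0.1891 0.018 ]]
pot (222.9, 225.1) 10.3 [0.4698 0.0679 0.07  ] diam 0.044 45.0
vial (255.5, 180.5) 5.7 [ 0.5657 -0.0021  0.064 ] diam 0.0246 45.0
bot (231.5, 143.5) 11.1 [0.6501 0.0502 0.052 ] diam 0.0488 61.38954162597656
openpot (288.7, 234.1) 10.7 [ 0.4499 -0.0726  0.058 ] diam 0.0463 90.0
openvial (281.9, 142.2) 7.8 [ 0.6519 -0.061   0.054 ] diam 0.0346 90.0
bot [0.6479 0.05   0.052 ] [0.038 0.032 0.037 0.033] [ -56.7 -147.1  123.6   34. ]
[[0.651, 0.075, 0.052], [0.672, 0.043, 0.052], [0.645, 0.026, 0.052], [0.624, 0.056, 0.052]]
mail [ 0.4758 -0.2827  0.026 ] [0.037 0.035 0.038 0.035] [-171.8  100.9    7.6  -80. ]
[[0.497, -0.297, 0.026], [0.461, -0.302, 0.026], [0.454, -0.268, 0.026], [0.491, -0.263, 0.026]]
disp [ 0.5434 -0.2693  0.054 ] [0.046 0.098 0.047 0.095] [ -78.8 -169.3   97.    10.2]
[[0.586, -0.238, 0.054], [0.595, -0.283, 0.054], [0.499, -0.301, 0.054], [0.493, -0.255, 0.054]]
botcap [[0.64766784 0.05071254 0.07      ]]
```

Positions agree with the stated sizes: block spacing is 80 mm, row to rest is 105 mm, and the mailer front is 36 wide. I'll do the mailer first. The next script is a helper that turns a target pose into tool-axis shifts.

```bash
cat > go.py <<'E'
import sys,numpy as np
from cell import get_obs
x,y,z,yaw=map(float,sys.argv[1:5]); o=get_obs()
if len(sys.argv)>5: p=np.array(list(map(float,sys.argv[5:8]))); w=float(sys.argv[8])
else: p=o["tool_pos"]; w=o["tool_rot"][2]
d=np.array([x,y,z])-p; a=np.radians(w)
print("at",o["tool_pos"].round(4),o["tool_rot"].round(2),"t",round(o["time_s"],2),"q7",o["qpos"][6].round(1))
dw=(yaw-w+180)%360-180
print("tx %.4f ty %.4f tz %.4f twist %.3f"%(d[0]*np.cos(a)+d[1]*np.sin(a),d[0]*np.sin(a)-d[1]*np.cos(a),-d[2],-np.radians(dw)))
E
python3 go.py .474 -.282 .13 9.5 .19 -.622 .223 17
```

```text
at [ 0.1899 -0.6212  0.2217] [-179.92    0.     17.01] t 0.15 q7 -3.3
tx 0.3710 ty -0.2421 tz 0.0930 twist 0.131
```

```bash
python3 -m handwheel '[[0.06,0.02,-0.013,0,0],[0.06,0.05,-0.033,0,0.03],[0.06,0.09,-0.059,0,0.06],[0.06,0.13,-0.085,0,0.131],[0.06,0.17,-0.111,0,0.131],[0.06,0.21,-0.137,0,0.131],[0.06,0.25,-0.163,0.02,0.131],[0.06,0.29,-0.189,0.04,0.131],[0.06,0.32,-0.209,0.06,0.131],[0.06,0.345,-0.225,0.08,0.131],[0.06,0.361,-0.235,0.093,0.131],[0.06,0.371,-0.242,0.093,0.131],[0.06,0.371,-0.242,0.093,0.131],[0.06,0.371,-0.242,0.093,0.131]]' 40
python3 go.py .474 -.282 .13 9.5
python3 - <<'E'
from h import *
P=camera_params("wrist");i=read_camera("wrist");cv2.imwrite("pics/w1.png",i)
import json;np.savez("w1.npz",**P)
E
```

```text
time_s: 1.55
tool_pos: [0.4739, -0.2831, 0.1304]
tool_rot: [179.9, -0.0, 9.4]
force: [-0.5, -1.3, -0.5]
grip_width: 0.0596
at [ 0.4739 -0.2831  0.1304] [ 1.7991e+02 -2.0000e-02  9.4400e+00] t 1.55 q7 -56.0
tx 0.0002 ty -0.0010 tz 0.0004 twist -0.001
```

View pics/w1.png

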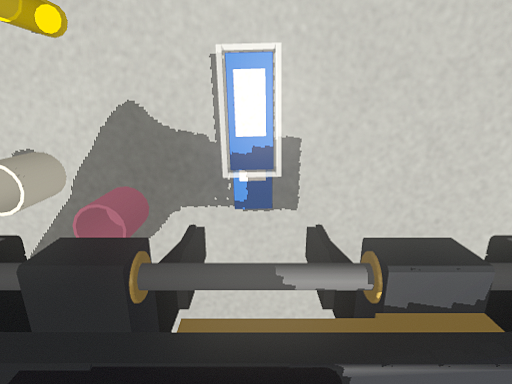

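The wrist view shows the mailer tongue at (235–273, 178–209), with the dispenser behind it and well aligned. I'll cast its front corners.

Run:
```python
from h import *
P=dict(np.load("w1.npz"));P["k1"]=float(P["k1"])
i=cv2.imread("pics/w1.png");b=cv2.inRange(cv2.cvtColor(i,cv2.COLOR_BGR2HSV),(100,120,40),(125,255,255))[170:225,215:300]
for r in range(8,50,4):
    n=np.flatnonzero(b[r]); print(r+170,(n.min()+215,n.max()+215) if len(n) else None)
X=onz("wrist",[(234.5,207.5),(273.5,208.5),(234.5,182),(272.8,182)],.026,P);print(X.round(4))
f=X[:2].mean(0);b=X[2:].mean(0);d=b-f;print("front",f,"dir",np.degrees(np.arctan2(d[1],d[0])))
d2=onz("wrist",[(223,48),(219,175),(275,48),(280,175)],.054,P);e=d2[[0,2]]-d2[[1,3]];print(d2.round(4),np.degrees(np.arctan2(e[:,1],e[:,0])))
```

```text
178 (np.int64(234), np.int64(270))
182 (np.int64(233), np.int64(270))
186 (np.int64(234), np.int64(270))
190 (np.int64(234), np.int64(270))
194 (np.int64(234), np.int64(270))
198 (np.int64(234), np.int64(270))
202 (np.int64(235), np.int64(270))
206 (np.int64(235), np.int64(271))
210 None
214 None
218 None
[[ 0.4547 -0.2673  0.026 ]
 [ 0.4598 -0.304   0.026 ]
 [ 0.4794 -0.2637  0.026 ]
 [ 0.4852 -0.2986  0.026 ]]
front [ 0.45722284 -0.28562731  0.026     ] dir 10.161412606380605
[[ 0.5854 -0.2415  0.054 ]
 [ 0.4906 -0.251   0.054 ]
 [ 0.5917 -0.279   0.054 ]
 [ 0.4988 -0.3005  0.054 ]] [ 5.74592862 13.0285293 ]
```

```bash
python3 -m handwheel '[[0.06,0,-0.001,0.02,0],[0.06,0,-0.001,0.05,0],[0.06,0,-0.001,0.08,0],[0.06,0,-0.001,0.1,0],[0.06,0,-0.001,0.115,0],[0.06,0,-0.001,0.121,0],[0.06,0,-0.001,0.121,0],[0.03,0,-0.001,0.121,0],[0.03,0,-0.001,0.121,0],[0.03,0,-0.001,0.121,0],[0.03,0,-0.001,0.121,0],[0.03,0,-0.001,0.121,0],[0.03,0,-0.001,0.121,0],[0.03,0,-0.001,0.121,0],[0.03,0,-0.001,0.121,0]]' 40
```

```text
time_s: 3.1
tool_pos: [0.4742, -0.2809, 0.009]
tool_rot: [180.0, -0.0, 9.5]
force: [-1.6, -0.8, 5.7]
grip_width: 0.0355
```

```bash
python3 -m handwheel '[[0.03,-0.005,0,0,0],[0.03,-0.015,0,0,0],[0.03,-0.025,0,0,0],[0.03,-0.035,0,0,0],[0.03,-0.045,0,0,0],[0.03,-0.055,0,0,0],[0.03,-0.065,0,0,0],[0.03,-0.07,0,0,0],[0.03,-0.07,0,0,0],[0.03,-0.07,0,0,0]]'
python3 - <<'E'
from h import *
zoom(read_camera("side"),230,200,200,150,4,"pics/s2.png")
E
```

```text
time_s: 4.1
tool_pos: [0.4048, -0.2922, 0.0084]
tool_rot: [-180.0, 0.0, 9.5]
force: [1.1, -0.5, -0.2]
grip_width: 0.0353
```

View pics/s2.png

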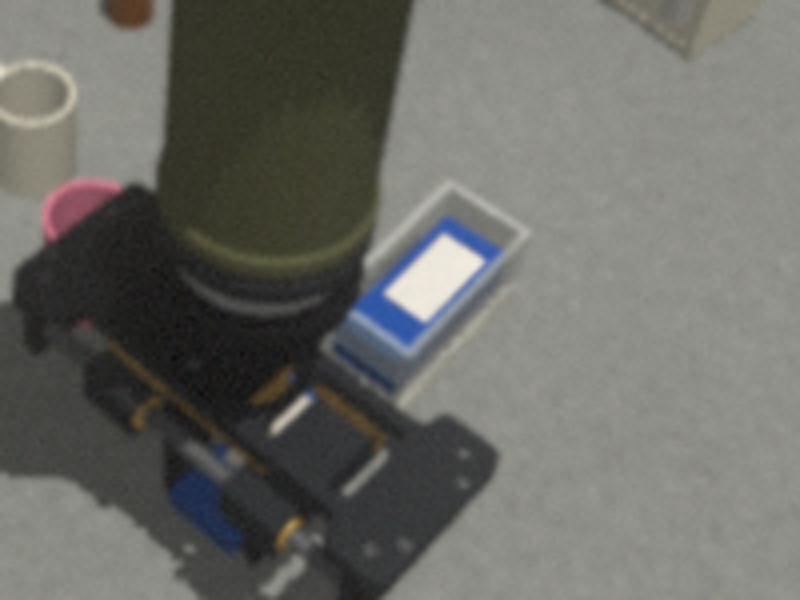

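The mailer is out and the stack has dropped. I'll lift, then travel around to the rest.

```bash
python3 -m handwheel '[[0.03,0,0,-0.01,0],[0.03,0,0,-0.03,0],[0.03,0,0,-0.06,0],[0.03,0,0,-0.09,0],[0.03,0,0,-0.12,0],[0.03,0,0,-0.145,0],[0.03,0,0,-0.16,0],[0.03,0,0,-0.16,0],[0.03,0,0,-0.16,0]]'
python3 go.py .50 -.02 .17 9.5; python3 go.py .4606 .2477 .17 86.7
python3 - <<'E'
from h import *
zoom(read_camera("side"),130,150,300,200,2.5,"pics/s3.png")
E
```

```text
time_s: 5.05
tool_pos: [0.405, -0.292, 0.1686]
tool_rot: [180.0, -0.0, 9.5]
force: [-0.3, -0.1, -0.6]
grip_width: 0.0356
at [ 0.405  -0.292   0.1686] [ 1.7998e+02 -1.0000e-02  9.5300e+00] t 5.05 q7 -48.6
tx 0.1387 ty -0.2526 tz -0.0014 twist 0.001
at [ 0.405  -0.292   0.1686] [ 1.7998e+02 -1.0000e-02  9.5300e+00] t 5.05 q7 -48.6
tx 0.1442 ty -0.5231 tz -0.0014 twist -1.347
```

View pics/s3.png

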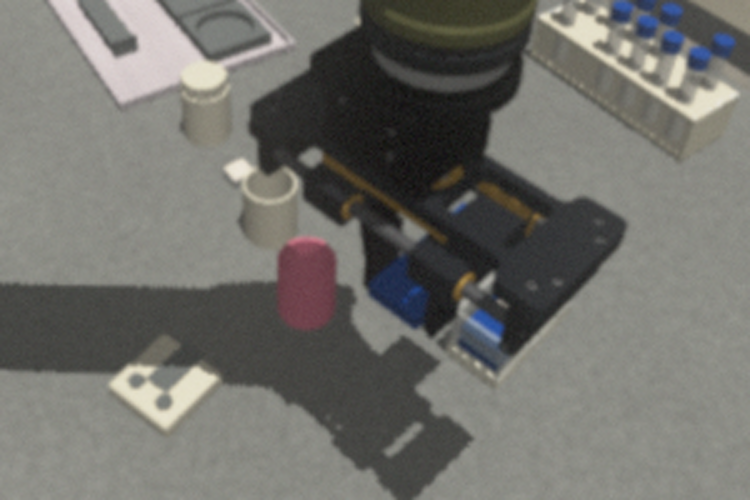

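```bash
python3 -m handwheel '[[0.03,0.01,-0.01,0,0],[0.03,0.03,-0.03,0,-0.05],[0.03,0.05,-0.06,0,-0.1],[0.03,0.07,-0.09,0,-0.18],[0.03,0.09,-0.12,0,-0.27],[0.03,0.11,-0.15,0,-0.36],[0.03,0.12,-0.18,0,-0.45],[0.03,0.13,-0.21,0,-0.54],[0.03,0.139,-0.24,0,-0.63],[0.03,0.139,-0.27,0,-0.72],[0.03,0.14,-0.3,0,-0.81],[0.03,0.14,-0.33,0,-0.9],[0.03,0.141,-0.36,0,-0.99],[0.03,0.142,-0.39,0,-1.08],[0.03,0.143,-0.42,0,-1.17],[0.03,0.144,-0.45,0,-1.25],[0.03,0.144,-0.48,0,-1.31],[0.03,0.144,-0.505,0,-1.347],[0.03,0.144,-0.518,0,-1.347],[0.03,0.144,-0.523,0,-1.347]]'
python3 -m handwheel '[[0.03,0,0,0.02,0],[0.03,0,0,0.05,0],[0.03,0,0,0.08,0],[0.03,0,0,0.1,0],[0.03,0,0,0.1,0],[0.03,0,0,0.1,0]]'
python3 go.py .4606 .2477 .0125 86.7
python3 - <<'E'
from h import *
np.savez("w2.npz",**camera_params("wrist"));cv2.imwrite("pics/w4.png",read_camera("wrist"))
zoom(read_camera("side"),120,90,160,120,5,"pics/s4.png")
zoom(read_camera("top"),70,150,140,110,5,"pics/t4.png")
E
```

```text
time_s: 7.1
tool_pos: [0.4582, 0.2519, 0.1683]
tool_rot: [-179.9, -0.1, 87.1]
force: [-0.2, -0.2, -0.6]
grip_width: 0.0355
time_s: 7.7
tool_pos: [0.4602, 0.248, 0.0687]
tool_rot: [-180.0, -0.0, 86.7]
force: [-0.3, -0.2, -0.7]
grip_width: 0.0359
at [0.4602 0.248  0.0687] [-1.7995e+02 -2.0000e-02  8.6740e+01] t 7.7 q7 -46.1
tx -0.0003 ty 0.0005 tz 0.0562 twist 0.001
```

View pics/w4.png

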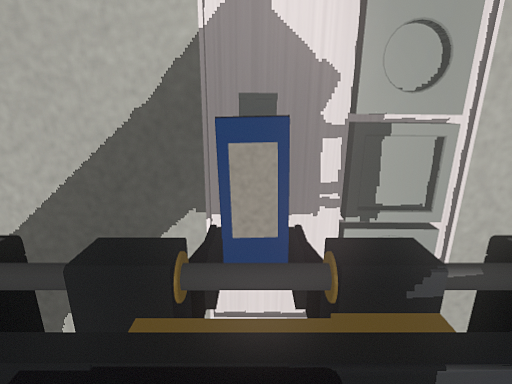

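View pics/s4.png

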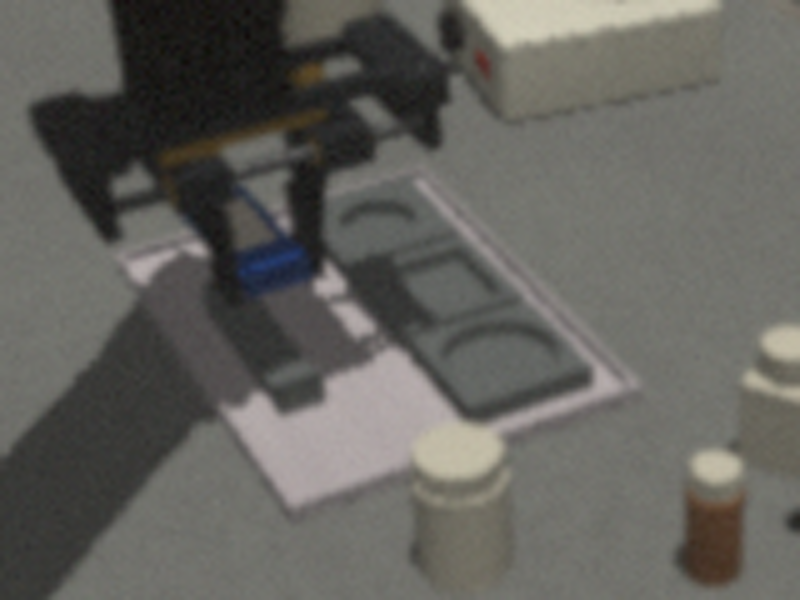

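View pics/t4.png

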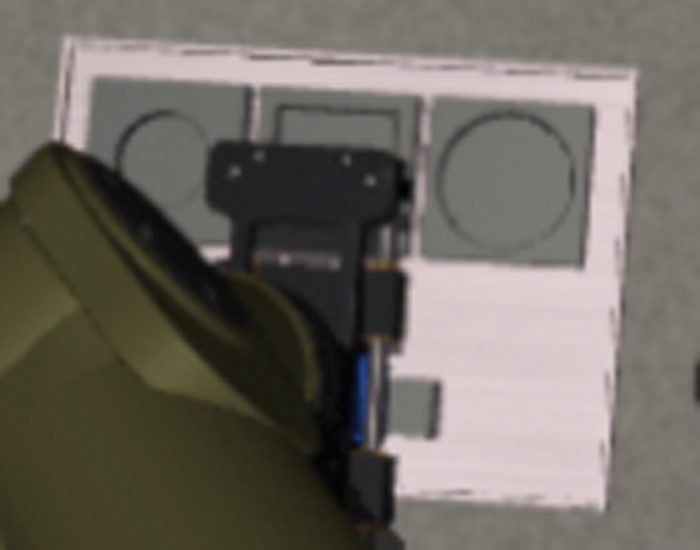

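The wrist view shows the mailer centred over the bar: its far edge is at row 116 (216–290), and the bar's far end is at (240–277, 94). I'll check the lengthwise fit numerically.

Run:
```python
from h import *
P=dict(np.load("w2.npz"));P["k1"]=float(P["k1"])
f=onz("wrist",[(216,116),(290,116)],.086,P);print(f.round(4),f.mean(0).round(4),np.linalg.norm(f[0]-f[1]))
b=onz("wrist",[(239,94),(277,94)],.024,P);print(b.round(4),b.mean(0))
u=np.array([0.0576,.998]);r=np.array([.4622,.2756])
print("mailer centre along",(f.mean(0)[:2]-r)@u-.045,"across",(f.mean(0)[:2]-r)@[u[1],-u[0]],"bar end",(b.mean(0)[:2]-r)@u,(b.mean(0)[:2]-r)@[u[1],-u[0]])
```

```text
[[0.4447 0.3211 0.086 ]
 [0.4796 0.3192 0.086 ]] [0.4621 0.3202 0.086 ] 0.0348703904091739
[[0.4531 0.3326 0.024 ]
 [0.4782 0.3312 0.024 ]] [0.46563981 0.33187319 0.024     ]
mailer centre along -0.0005226012419528719 across -0.00262436801333217 bar end 0.0563587762234679 0.0001915963964269442
```

```bash
python3 -m handwheel '[[0.03,0,0.001,0.015,0],[0.03,0,0.0015,0.03,0],[0.03,0,0.0015,0.042,0],[0.03,0,0.0015,0.05,0],[0.03,0,0.0015,0.053,0],[0.03,0,0.0015,0.056,0],[0.03,0,0.0015,0.056,0],[0.03,0,0.0015,0.056,0]]'
```

```text
time_s: 8.65
tool_pos: [0.4623, 0.2476, 0.0132]
tool_rot: [180.0, -0.0, 86.7]
force: [-1.9, -0.4, 5.3]
grip_width: 0.0356
```

```bash
python3 -m handwheel '[[0.048,0,0,0,0],[0.048,0,0,0,0],[0.048,0,0,0,0],[0.048,0,0,0,0],[0.048,0,0,-0.01,0],[0.048,0,0,-0.03,0],[0.048,0,0,-0.06,0],[0.055,0,0,-0.1,0],[0.06,0,0,-0.13,0],[0.06,0,0,-0.14,0],[0.06,0,0,-0.14,0]]'
python3 go.py .4695 .068 .16 86.7
python3 - <<'E'
from h import *
np.savez("w3.npz",**camera_params("wrist"));cv2.imwrite("pics/w5.png",read_camera("wrist"))
E
```

```text
time_s: 9.75
tool_pos: [0.4631, 0.2477, 0.1543]
tool_rot: [179.8, -0.0, 86.7]
force: [-0.2, -0.8, -1.2]
grip_width: 0.0592
at [0.4631 0.2477 0.1543] [ 1.798e+02 -4.000e-02  8.667e+01] t 9.75 q7 -41.5
tx -0.1790 ty 0.0169 tz -0.0057 twist -0.001
```

View pics/w5.png

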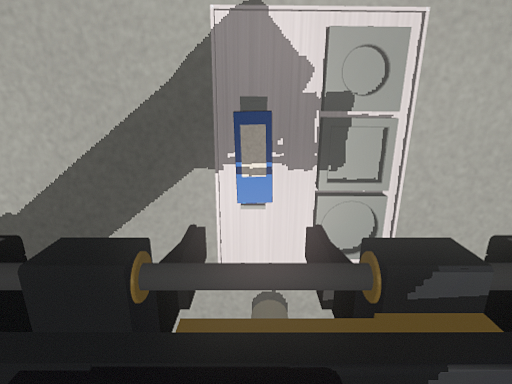

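The mailer lies on the bar between the lips, at (235–272, 111–203). The pot is next.

```bash
python3 -m handwheel '[[0.075,-0.015,0.001,0,0],[0.075,-0.045,0.004,0,0],[0.075,-0.085,0.008,0,0],[0.075,-0.125,0.012,0,0],[0.075,-0.155,0.015,0,0],[0.075,-0.172,0.017,0,0],[0.075,-0.179,0.017,0,0],[0.075,-0.179,0.017,0.01,0],[0.075,-0.179,0.017,0.04,0]]'
python3 go.py .4695 .068 .026 86.7
python3 - <<'E'
from h import *
zoom(read_camera("top"),180,180,120,90,5,"pics/t6.png")
zoom(read_camera("side"),130,130,200,150,4,"pics/s6.png")
E
```

```text
time_s: 10.7
tool_pos: [0.4704, 0.069, 0.1132]
tool_rot: [179.7, -0.0, 86.7]
force: [1.2, -0.4, -0.6]
grip_width: 0.0746
at [0.4704 0.069  0.1132] [ 1.7974e+02 -4.0000e-02  8.6730e+01] t 10.7 q7 -17.5
tx -0.0011 ty -0.0008 tz 0.0872 twist 0.000
```

View pics/s6.png

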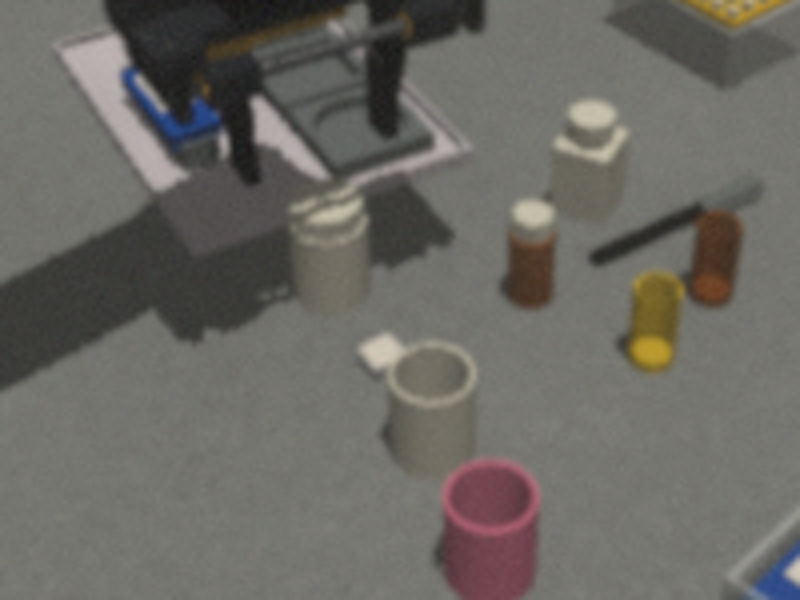

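```bash
python3 -m handwheel '[[0.075,-0.001,-0.001,0.02,0],[0.075,-0.001,-0.001,0.045,0],[0.075,-0.001,-0.001,0.068,0],[0.075,-0.001,-0.001,0.082,0],[0.075,-0.001,-0.001,0.087,0],[0.075,-0.001,-0.001,0.087,0],[0.04,-0.001,-0.001,0.087,0],[0.04,-0.001,-0.001,0.087,0],[0.04,-0.001,-0.001,0.087,0],[0.04,-0.001,-0.001,0.087,0],[0.04,-0.001,-0.001,0.087,0],[0.04,-0.001,-0.001,0.087,0],[0.04,-0.001,-0.001,0.077,0],[0.04,-0.001,-0.001,0.05,0],[0.04,-0.001,-0.001,0.02,0],[0.04,-0.001,-0.001,-0.01,0],[0.04,-0.001,-0.001,-0.03,0],[0.04,-0.001,-0.001,-0.03,0]]' 30
python3 go.py .5612 .1887 .036 86.7
```

```text
time_s: 12.6
tool_pos: [0.4696, 0.067, 0.1457]
tool_rot: [179.7, 0.0, 86.7]
force: [-0.0, -0.2, -1.4]
grip_width: 0.0451
at [0.4696 0.067  0.1457] [1.7967e+02 2.0000e-02 8.6680e+01] t 12.6 q7 -15.5
tx 0.1268 ty 0.0844 tz 0.1097 twist -0.000
```

```bash
python3 -m handwheel '[[0.04,0.01,0.007,0,0],[0.04,0.03,0.02,0,0],[0.04,0.055,0.037,0,0],[0.04,0.08,0.053,0,0],[0.04,0.105,0.07,0,0],[0.04,0.12,0.08,0.01,0],[0.04,0.127,0.084,0.03,0],[0.04,0.127,0.084,0.055,0],[0.04,0.127,0.084,0.07,0],[0.04,0.127,0.084,0.07,0],[0.04,0.127,0.084,0.07,0]]'
python3 go.py .5612 .1887 .034 86.7
python3 - <<'E'
from h import *
zoom(read_camera("side"),120,90,160,120,5,"pics/s7.png")
E
```

```text
time_s: 13.7
tool_pos: [0.5586, 0.1883, 0.0725]
tool_rot: [-180.0, 0.0, 86.7]
force: [0.4, 0.3, 0.0]
grip_width: 0.0455
at [0.5586 0.1883 0.0725] [-1.7996e+02  1.0000e-02  8.6670e+01] t 13.7 q7 -38.8
tx 0.0005 ty 0.0025 tz 0.0385 twist -0.001
```

View pics/s7.png

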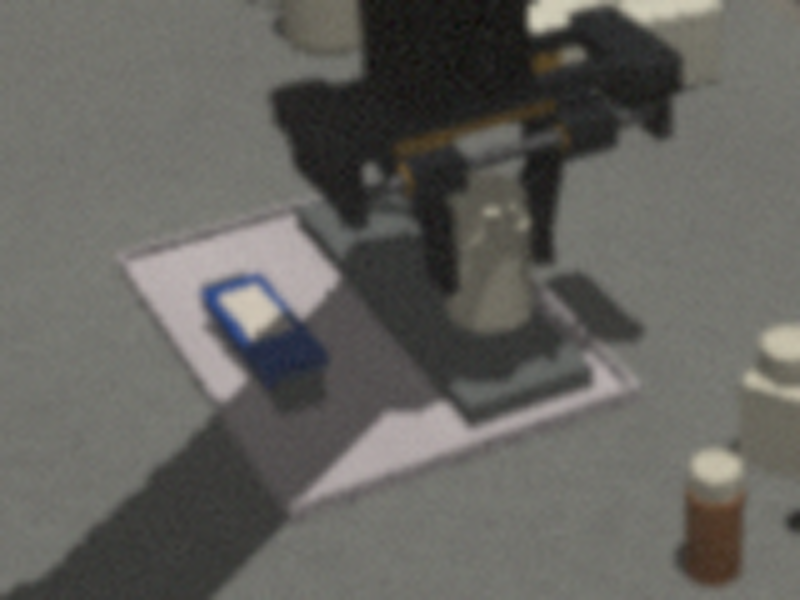

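```bash
python3 -m handwheel '[[0.04,0,0.002,0.01,0],[0.04,0,0.002,0.022,0],[0.04,0,0.002,0.031,0],[0.04,0,0.002,0.035,0],[0.04,0,0.002,0.038,0],[0.04,0,0.002,0.039,0],[0.04,0,0.002,0.039,0]]'
python3 -m handwheel '[[0.065,0,0,0,0],[0.065,0,0,0,0],[0.065,0,0,0,0],[0.065,0,0,0,0],[0.065,0,0,-0.02,0],[0.065,0,0,-0.05,0],[0.065,0,0,-0.09,0],[0.065,0,0,-0.12,0],[0.065,0,0,-0.13,0],[0.065,0,0,-0.13,0]]'
python3 go.py .565 -.002 .16 125
```

```text
time_s: 14.45
tool_pos: [0.5608, 0.1886, 0.034]
tool_rot: [-180.0, 0.0, 86.7]
force: [-1.7, 0.1, 3.6]
grip_width: 0.0455
time_s: 15.45
tool_pos: [0.5618, 0.1888, 0.1648]
tool_rot: [179.8, -0.0, 86.7]
force: [0.1, -0.2, 0.1]
grip_width: 0.065
at [0.5618 0.1888 0.1648] [ 1.7983e+02 -3.0000e-02  8.6670e+01] t 15.45 q7 -35.5
tx -0.1903 ty 0.0143 tz 0.0048 twist -0.669
```

```bash
python3 -m handwheel '[[0.06,-0.015,0.001,0,-0.05],[0.06,-0.04,0.003,0,-0.13],[0.06,-0.07,0.005,0,-0.22],[0.06,-0.1,0.008,0,-0.32],[0.06,-0.13,0.01,0,-0.42],[0.06,-0.16,0.012,0,-0.52],[0.06,-0.18,0.014,0,-0.6],[0.06,-0.19,0.014,0,-0.642],[0.06,-0.19,0.014,0.02,-0.642],[0.06,-0.19,0.014,0.04,-0.642],[0.06,-0.19,0.014,0.04,-0.642]]'
python3 go.py .565 -.002 .02 123.5
python3 - <<'E'
from h import *
t=read_camera("top");cv2.imwrite("pics/t8.png",t)
zoom(read_camera("side"),200,130,160,120,5,"pics/s8.png")
E
```

```text
time_s: 16.55
tool_pos: [0.5604, -0.0026, 0.1189]
tool_rot: [-179.6, -0.3, 123.4]
force: [-0.2, 0.2, 0.5]
grip_width: 0.0602
at [ 0.5604 -0.0026  0.1189] [-179.64   -0.3   123.45] t 16.55 q7 19.6
tx -0.0020 ty 0.0042 tz 0.0989 twist -0.001
```

View pics/s8.png

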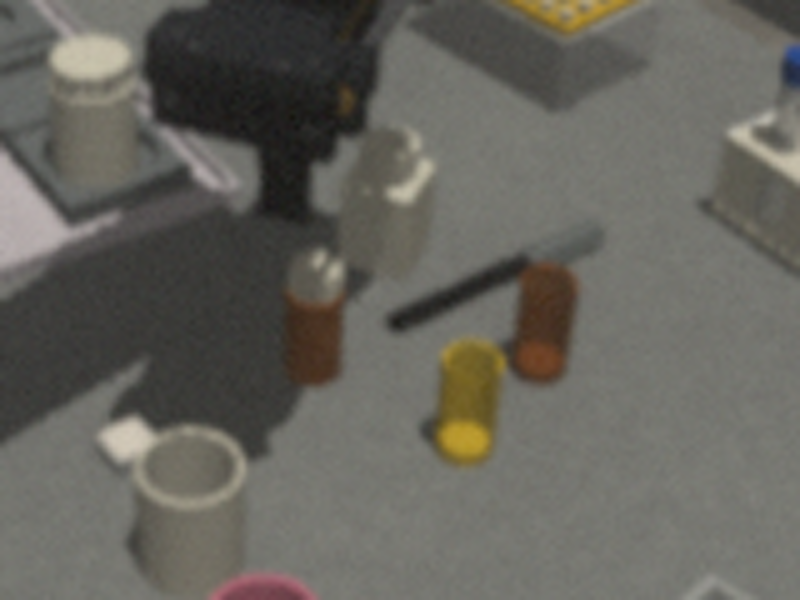

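View pics/t8.png

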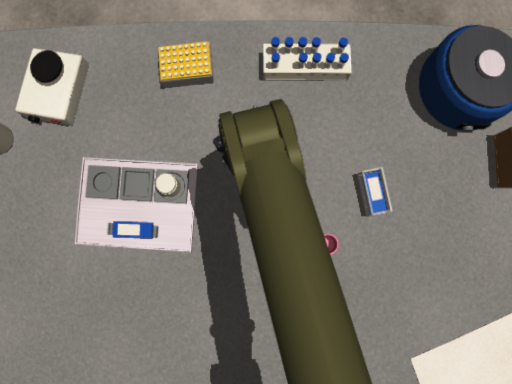

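```bash
python3 -m handwheel '[[0.06,-0.002,0.004,0.01,0],[0.06,-0.002,0.004,0.035,0],[0.06,-0.002,0.004,0.065,0],[0.06,-0.002,0.004,0.088,0],[0.06,-0.002,0.004,0.098,0],[0.06,-0.002,0.004,0.099,0],[0.06,-0.002,0.004,0.099,0]]' 25
python3 go.py .565 -.002 .02 123.5
python3 - <<'E'
from h import *
zoom(read_camera("side"),200,130,160,120,5,"pics/s9.png")
E
```

```text
time_s: 17.35
tool_pos: [0.5691, -0.0012, 0.0253]
tool_rot: [179.9, 0.0, 123.5]
force: [0.9, 0.3, 0.3]
grip_width: 0.0603
at [ 0.5691 -0.0012  0.0253] [1.7993e+02 4.0000e-02 1.2348e+02] t 17.35 q7 14.7
tx 0.0016 ty -0.0038 tz 0.0053 twist -0.000
```

View pics/s9.png

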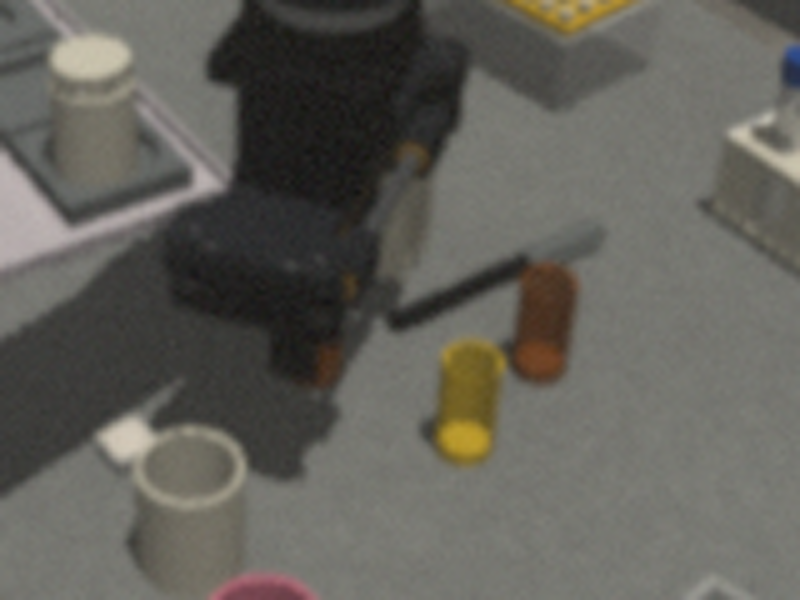

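```bash
python3 -m handwheel '[[0.06,0.001,-0.003,0.002,0],[0.06,0.001,-0.003,0.002,0],[0.06,0.001,-0.003,0.002,0]]' 25
python3 -m handwheel '[[0.02,0,0,0,0],[0.02,0,0,0,0],[0.02,0,0,0,0],[0.02,0,0,0,0],[0.02,0,0,0,0],[0.02,0,0,0,0],[0.02,0,0,0,0],[0.02,0,0,0,0]]' 25
python3 -m handwheel '[[0.02,0,0,-0.01,0],[0.02,0,0,-0.04,0],[0.02,0,0,-0.08,0],[0.02,0,0,-0.12,0],[0.02,0,0,-0.14,0],[0.02,0,0,-0.14,0],[0.02,0,0,-0.14,0]]' 
python3 go.py .5721 .3478 .16 86.7
```

```text
time_s: 17.7
tool_pos: [0.5654, -0.0026, 0.023]
tool_rot: [180.0, 0.0, 123.4]
force: [-0.4, -1.1, -0.7]
grip_width: 0.0599
time_s: 18.5
tool_pos: [0.5652, -0.0023, 0.0225]
tool_rot: [180.0, 0.0, 123.5]
force: [0.4, 0.6, -0.9]
grip_width: 0.0276
time_s: 19.2
tool_pos: [0.565, -0.0025, 0.1626]
tool_rot: [-180.0, 0.0, 123.5]
force: [-0.2, 0.7, -0.3]
grip_width: 0.0273
at [ 0.565  -0.0025  0.1626] [-1.7999e+02  4.0000e-02  1.2346e+02] t 19.2 q7 21.0
tx 0.2884 ty 0.1990 tz 0.0026 twist 0.642
```

```bash
python3 -m handwheel '[[0.02,0.014,0.01,0,0.02],[0.02,0.04,0.028,0,0.08],[0.02,0.07,0.048,0,0.15],[0.02,0.1,0.069,0,0.23],[0.02,0.13,0.09,0,0.31],[0.02,0.16,0.11,0,0.39],[0.02,0.19,0.131,0,0.47],[0.02,0.22,0.152,0,0.55],[0.02,0.245,0.169,0,0.61],[0.02,0.268,0.185,0,0.642],[0.02,0.282,0.195,0,0.642],[0.02,0.288,0.199,0,0.642],[0.02,0.288,0.199,0.02,0.642],[0.02,0.288,0.199,0.05,0.642],[0.02,0.288,0.199,0.08,0.642],[0.02,0.288,0.199,0.09,0.642],[0.02,0.288,0.199,0.09,0.642],[0.02,0.288,0.199,0.09,0.642]]'
python3 go.py .5721 .3478 .0305 86.7
python3 - <<'E'
from h import *
zoom(read_camera("side"),120,90,160,120,5,"pics/s10.png")
E
```

```text
time_s: 21.0
tool_pos: [0.5729, 0.3476, 0.0733]
tool_rot: [180.0, -0.0, 86.7]
force: [0.5, -0.8, -1.2]
grip_width: 0.0273
at [0.5729 0.3476 0.0733] [ 1.7997e+02 -3.0000e-02  8.6650e+01] t 21.0 q7 -53.3
tx 0.0001 ty -0.0008 tz 0.0428 twist -0.001
```

View pics/s10.png

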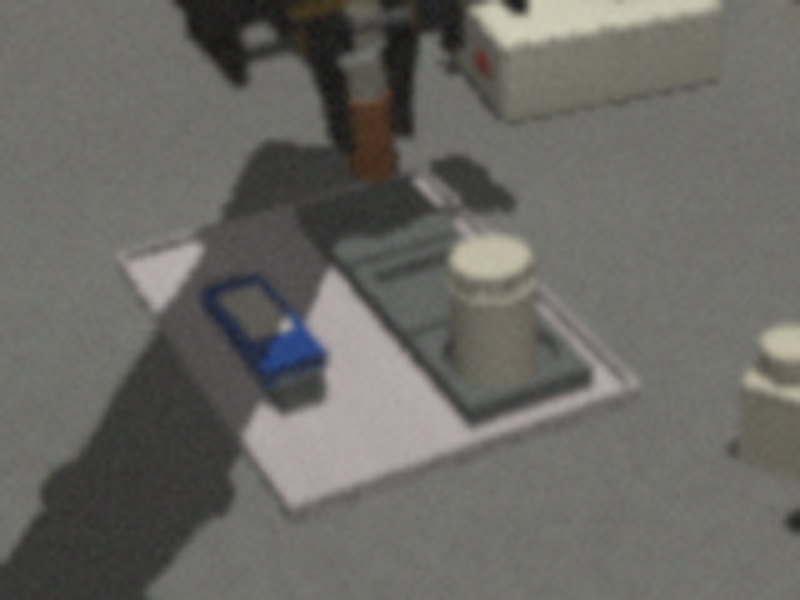

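```bash
python3 -m handwheel '[[0.02,0,-0.001,0.01,0],[0.02,0,-0.001,0.024,0],[0.02,0,-0.001,0.034,0],[0.02,0,-0.001,0.04,0],[0.02,0,-0.001,0.043,0],[0.02,0,-0.001,0.044,0],[0.02,0,-0.001,0.044,0],[0.02,0,-0.001,0.044,0]]'
python3 -m handwheel '[[0.05,0,0,0,0],[0.05,0,0,0,0],[0.05,0,0,0,0],[0.05,0,0,0,0],[0.05,0,0,-0.02,0],[0.05,0,0,-0.05,0],[0.05,0,0,-0.09,0],[0.05,0,0,-0.12,0],[0.05,0,0,-0.135,0],[0.05,0,0,-0.135,0],[0.05,0,0,-0.135,0]]'
python3 go.py .648 .0505 .16 123.5
```

```text
time_s: 21.85
tool_pos: [0.5708, 0.3472, 0.0303]
tool_rot: [-180.0, 0.1, 86.7]
force: [-5.4, -4.3, 12.1]
grip_width: 0.0272
time_s: 22.95
tool_pos: [0.571, 0.3471, 0.1619]
tool_rot: [-179.9, 0.1, 86.7]
force: [-0.2, 0.5, -0.4]
grip_width: 0.0502
at [0.571  0.3471 0.1619] [-1.7992e+02  8.0000e-02  8.6680e+01] t 22.95 q7 -51.1
tx -0.2917 ty 0.0941 tz 0.0019 twist -0.643
```

```bash
python3 -m handwheel '[[0.065,-0.015,0.005,0,0],[0.065,-0.04,0.013,0,-0.05],[0.065,-0.07,0.023,0,-0.12],[0.065,-0.1,0.032,0,-0.2],[0.065,-0.13,0.042,0,-0.28],[0.065,-0.16,0.052,0,-0.36],[0.065,-0.19,0.061,0,-0.44],[0.065,-0.22,0.071,0,-0.52],[0.065,-0.25,0.081,0,-0.59],[0.065,-0.275,0.089,0,-0.643],[0.065,-0.288,0.093,0,-0.643],[0.065,-0.292,0.094,0,-0.643],[0.065,-0.292,0.094,0.03,-0.643],[0.065,-0.292,0.094,0.05,-0.643],[0.065,-0.292,0.094,0.05,-0.643],[0.065,-0.292,0.094,0.05,-0.643]]'
python3 go.py .648 .0505 .022 123.5
python3 - <<'E'
from h import *
t=read_camera("top");cv2.imwrite("pics/t11.png",t);zoom(t,70,150,140,110,5,"pics/t11z.png")
zoom(read_camera("side"),200,100,160,120,5,"pics/s11.png")
E
```

```text
time_s: 24.55
tool_pos: [0.6478, 0.0522, 0.1136]
tool_rot: [-180.0, -0.1, 123.6]
force: [0.2, 0.4, -0.6]
grip_width: 0.065
at [0.6478 0.0522 0.1136] [-1.7998e+02 -6.0000e-02  1.2360e+02] t 24.55 q7 10.2
tx -0.0015 ty -0.0008 tz 0.0916 twist 0.002
```

View pics/t11z.png

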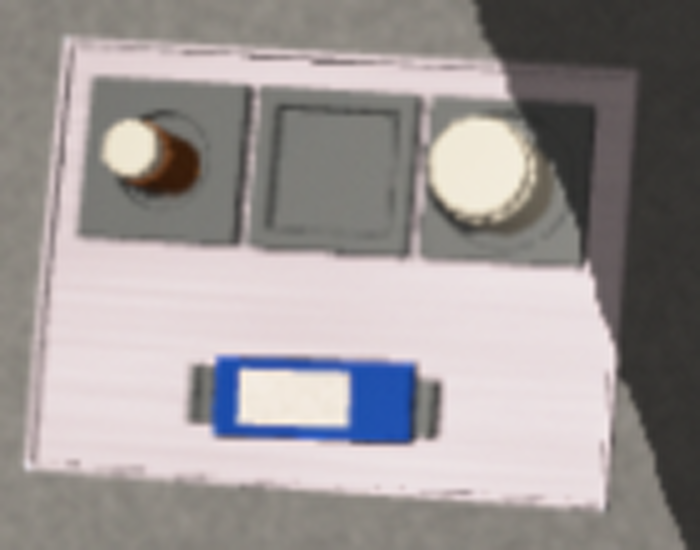

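View pics/s11.png

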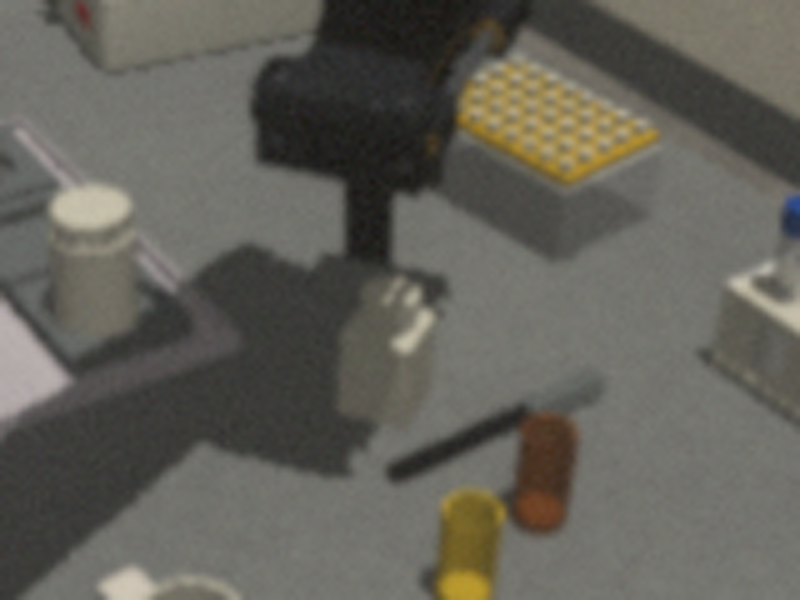

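```bash
python3 - <<'E'
from h import *
f=lambda l:[(70+(a+.5)/5-.5,150+(b+.5)/5-.5) for a,b in l]
print("vial",onz("top",f([(130,148)]),.072).round(4),"pot",onz("top",f([(481,168)]),.078).round(4))
X=onz("top",f([(215,357),(417,362),(413,443),(213,436)]),.03);print("mailer",X.mean(0).round(4), np.degrees(np.arctan2(*(X[0]-X[1])[1::-1])))
E
python3 -m handwheel '[[0.065,-0.0015,-0.001,0.02,0],[0.065,-0.0015,-0.001,0.045,0],[0.065,-0.0015,-0.001,0.07,0],[0.065,-0.0015,-0.001,0.085,0],[0.065,-0.0015,-0.001,0.091,0],[0.065,-0.0015,-0.001,0.091,0],[0.065,-0.0015,-0.001,0.091,0]]' 30
python3 -m handwheel '[[0.03,0,0,0,0],[0.03,0,0,0,0],[0.03,0,0,0,0],[0.03,0,0,0,0],[0.03,0,0,0,0],[0.03,0,0,0,0],[0.03,0,0,0,0]]' 30
python3 -m handwheel '[[0.03,0,0,-0.01,0],[0.03,0,0,-0.04,0],[0.03,0,0,-0.08,0],[0.03,0,0,-0.12,0],[0.03,0,0,-0.14,0],[0.03,0,0,-0.14,0],[0.03,0,0,-0.14,0]]' 
python3 go.py .5666 .268 .16 86.7
```

```text
vial [[0.5703 0.3462 0.072 ]] pot [[0.5594 0.1897 0.078 ]]
mailer [0.4626 0.2725 0.03  ] 88.48825142286715
time_s: 25.35
tool_pos: [0.6493, 0.0493, 0.0239]
tool_rot: [179.9, 0.1, 123.5]
force: [-0.3, -0.4, -0.4]
grip_width: 0.0652
time_s: 26.05
tool_pos: [0.6487, 0.0492, 0.0229]
tool_rot: [180.0, 0.0, 123.5]
force: [-0.2, -0.3, 2.3]
grip_width: 0.0382
time_s: 26.75
tool_pos: [0.6479, 0.0486, 0.1622]
tool_rot: [-180.0, 0.0, 123.5]
force: [-0.2, -0.4, -1.4]
grip_width: 0.0379
at [0.6479 0.0486 0.1622] [-1.7995e+02  2.0000e-02  1.2351e+02] t 26.75 q7 11.7
tx 0.2278 ty 0.0533 tz 0.0022 twist 0.643
```

```bash
python3 -m handwheel '[[0.03,0.015,0.003,0,0.02],[0.03,0.04,0.009,0,0.08],[0.03,0.068,0.016,0,0.16],[0.03,0.096,0.022,0,0.25],[0.03,0.124,0.029,0,0.34],[0.03,0.152,0.036,0,0.43],[0.03,0.18,0.042,0,0.52],[0.03,0.205,0.048,0,0.6],[0.03,0.22,0.052,0,0.643],[0.03,0.228,0.053,0,0.643],[0.03,0.228,0.053,0.01,0.643],[0.03,0.228,0.053,0.03,0.643],[0.03,0.228,0.053,0.055,0.643],[0.03,0.228,0.053,0.08,0.643],[0.03,0.228,0.053,0.085,0.643],[0.03,0.228,0.053,0.085,0.643],[0.03,0.228,0.053,0.085,0.643]]'
python3 go.py .5666 .268 .031 86.7
python3 - <<'E'
from h import *
zoom(read_camera("side"),120,90,160,120,5,"pics/s12.png")
E
```

```text
time_s: 28.45
tool_pos: [0.5674, 0.268, 0.0782]
tool_rot: [179.9, -0.0, 86.6]
force: [0.8, -0.2, -0.8]
grip_width: 0.0379
at [0.5674 0.268  0.0782] [ 1.7995e+02 -2.0000e-02  8.6640e+01] t 28.45 q7 -46.7
tx -0.0001 ty -0.0008 tz 0.0472 twist -0.001
```

View pics/s12.png

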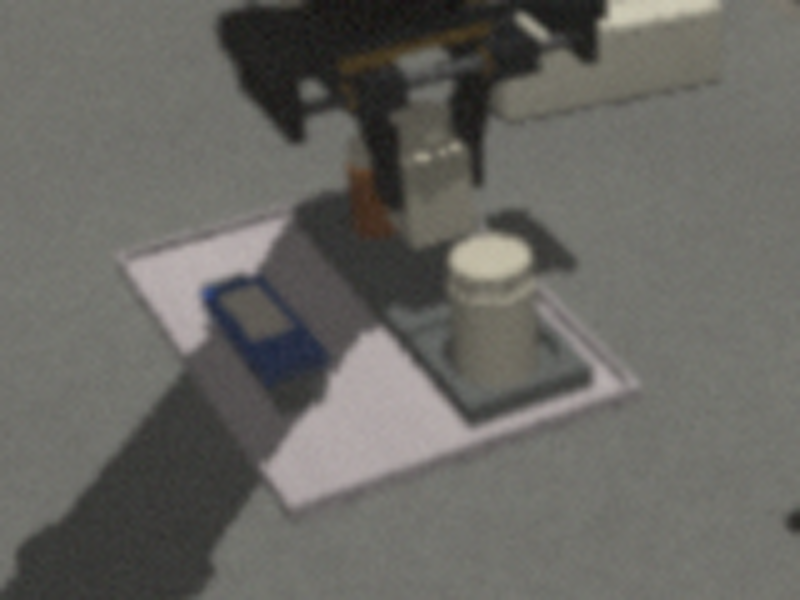

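```bash
python3 -m handwheel '[[0.03,0,-0.001,0.012,0],[0.03,0,-0.001,0.028,0],[0.03,0,-0.001,0.038,0],[0.03,0,-0.001,0.044,0],[0.03,0,-0.001,0.047,0],[0.03,0,-0.001,0.048,0],[0.03,0,-0.001,0.048,0],[0.03,0,-0.001,0.048,0]]'
python3 -m handwheel '[[0.06,0,0,0,0],[0.06,0,0,0,0],[0.06,0,0,0,0],[0.06,0,0,0,0],[0.06,0,0,-0.02,0],[0.06,0,0,-0.05,0],[0.06,0,0,-0.09,0],[0.06,0,0,-0.13,0],[0.06,0,0,-0.16,0],[0.06,0,0,-0.17,0],[0.06,0,0,-0.17,0]]'
python3 go.py .56 -.15 .2 86.7
```

```text
time_s: 29.3
tool_pos: [0.565, 0.268, 0.0308]
tool_rot: [-179.9, 0.1, 86.7]
force: [-5.4, -3.5, 10.7]
grip_width: 0.0377
time_s: 30.4
tool_pos: [0.5663, 0.2688, 0.2007]
tool_rot: [179.9, -0.1, 86.7]
force: [-0.5, -0.1, -0.8]
grip_width: 0.06
at [0.5663 0.2688 0.2007] [ 1.7986e+02 -5.0000e-02  8.6680e+01] t 30.4 q7 -43.3
tx -0.4185 ty 0.0180 tz 0.0007 twist -0.000
```

Backing the arm away to clear the top view for the final check.

```bash
python3 -m handwheel '[[0.06,-0.02,0,0,0],[0.06,-0.05,0.002,0,0],[0.06,-0.09,0.004,0,0],[0.06,-0.13,0.006,0,0],[0.06,-0.17,0.008,0,0],[0.06,-0.21,0.01,0,0],[0.06,-0.25,0.012,0,0],[0.06,-0.29,0.014,0,0],[0.06,-0.33,0.015,0,0],[0.06,-0.37,0.017,0,0],[0.06,-0.4,0.018,0,0],[0.06,-0.418,0.018,0,0],[0.06,-0.418,0.018,0,0],[0.06,-0.418,0.018,0,0]]'
python3 - <<'E'
from h import *
t=read_camera("top");cv2.imwrite("pics/t13.png",t);zoom(t,70,150,140,110,5,"pics/t13z.png")
s=read_camera("side");cv2.imwrite("pics/s13.png",s);zoom(s,120,90,200,150,4,"pics/s13z.png")
E
```

```text
time_s: 31.8
tool_pos: [0.5591, -0.1481, 0.1985]
tool_rot: [-179.9, -0.1, 86.7]
force: [0.0, 0.2, 0.7]
grip_width: 0.06
```

View pics/t13z.png

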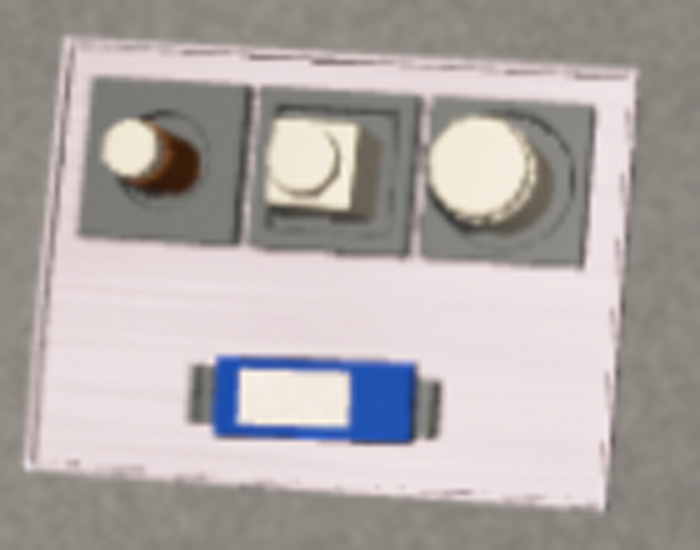

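View pics/s13z.png

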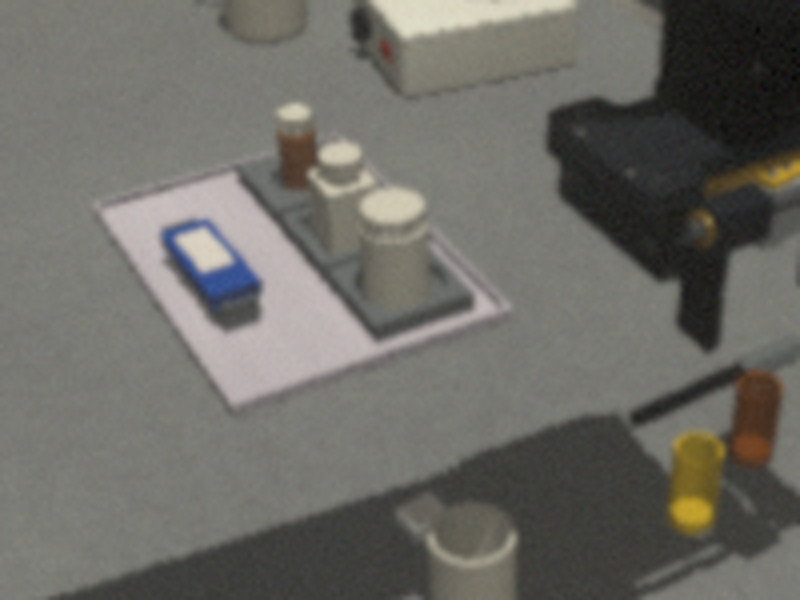

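View pics/t13.png

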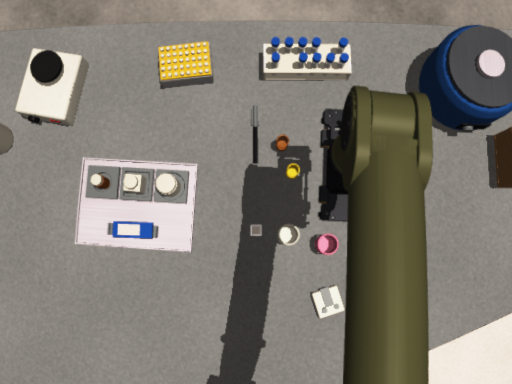

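Run:
```python
from h import *
f=lambda a,b:(70+(a+.5)/5-.5,150+(b+.5)/5-.5)
g=lambda a,b:(120+(a+.5)/4-.5,90+(b+.5)/4-.5)
for n,a,b,w,z in(("vial",(130,148),(295,112),(.5721,.3478),.072),("bottle",(303,159),(341,156),(.5666,.268),.078),("pot",(481,168),(393,208),(.5612,.1888),.078)):
    c1,d1=ray("top",[f(*a)]);c2,d2=ray("side",[g(*b)])
    s=np.linalg.lstsq(np.c_[d1[0],-d2[0]],c2-c1,rcond=None)[0]
    p,q=c1+s[0]*d1[0],c2+s[1]*d2[0]
    X=onz("top",[f(*a)],z)[0];print(n,"planar err mm",((X[:2]-w)*1e3).round(1),"tri top z",((p+q)[2]/2).round(4),"gap",np.linalg.norm(p-q).round(4),"expect",z)
t=cv2.imread("pics/t13.png")
hsv=cv2.cvtColor(t,cv2.COLOR_BGR2HSV)
for a in(hsv,cv2.cvtColor(cv2.imread("pics/top0.png"),cv2.COLOR_BGR2HSV)):
    for n,(x,y,w,h),lo,hi in(("op",(274,220,32,32),(0,0,140),(40,75,255)),("ov",(272,132,20,24),(3,120,40),(16,255,255))):
        c=max(cv2.findContours(cv2.inRange(a[y:y+h,x:x+w],lo,hi),0,1)[0],key=cv2.contourArea);print(n,cv2.minEnclosingCircle(c))
print(get_obs()["force"],get_obs()["time_s"])
```

```text
vial planar err mm [-1.8 -1.6] tri top z 0.0723 gap 0.0007 expect 0.072
bottle planar err mm [-2.6 -0.7] tri top z 0.0761 gap 0.0011 expect 0.078
pot planar err mm [-1.8  0.9] tri top z 0.0771 gap 0.0007 expect 0.078
op ((17.0, 20.0), 17.80459213256836)
ov ((10.0, 10.5), 8.077847480773926)
op ((14.487500190734863, 14.074999809265137), 11.029300689697266)
ov ((9.928571701049805, 10.214285850524902), 7.840992450714111)
[-0.74147909  0.77800849  0.18305865] 31.9
```

All three parts sit within 3 mm of their well centres at the right heights. The open pot is still at (289,235) in the picture, and the open vial hasn't moved either. The larger open-pot circle (radius 17.8 px against 11.0) looks like the mask picking up other pixels in the changed light. Handing in.

```bash
python3 -c "from cell import sign_off;print(sign_off())"
```

```text
the job is handed in; nothing more can be done
None
```

The tray is packed and I handed the job in at about 32 s; the system gave no verdict. I drew the bottom mailer out and laid it on its rest, then stood the pot, vial and bottle in their own wells.

What my last camera checks showed:
- **Pot, vial and bottle:** all look upright and are within about 3 mm of their well centres. Their tops came out at 77, 72 and 76 mm, against 78, 72 and 78 mm expected.
- **Mailer:** it lies between the lips, about 3 mm off lengthwise and under 1 mm across, with about 2° of skew.
- **Open vial:** unchanged from the first picture, to within a pixel.
- **Open pot:** by eye it is still at pixel (289,235). My automatic circle check disagreed there, with a radius of 17.8 px against 11.0 px at the start. I put that down to the arm's shadow and changed light spoiling the colour mask, and did not repeat the check.
- **Robot:** it ended about 0.2 m above the bench, clear of everything.

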